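# Reassemble a wireless power bank: battery, board, coil, cover

## Task

Put the power bank in the holder back together, from the bottom up: seat the battery flat in the lower shell, lay the control board centred on it between the four posts, shield can up, and the charging coil, copper side up, centred and square on the board's shield can. Then close it with the cover, its notch over the black port block, so that the rim sits down on the lower shell all round. Do not push about or knock over the screw jar, the flux bottle or the solder spool.

Things in the scene. Friction and masses are not known exactly. Their poses are not given: they have to be found in the camera images.
- lower_shell: Grey lower shell of a power bank, 109 (x) x 68 (y) mm, clamped by its ends in a low fixed holder with blue jaws (up to z 13 mm). Origin: its middle in plan, on the mat all stands on (world z 0.002); x points to the port end. Floor z 14; battery bay centred, inside 96 x 49 mm, walls to z 17.5. Lip outside 99 x 58.4 mm. Four posts to z 27, at x +-25, inner faces at y +-27.6.
- port_block: Black block with two metal ports, 4 x 24 x 8 mm, fixed at the lower shell's +x end. Origin: middle of its underside, at x +52, y 0, z 14 mm of the lower shell. The cover's notch goes over it.
- battery: Black flat battery with a pale label, 90 (x) x 44 (y) x 9 mm, loose, 45 g. Origin: middle of its underside. Its x lies along the lower shell's x in the bay, either way round. Grasp across y.
- board: Dark control board, 58 (x) x 50 (y) mm, loose, lies flat, 38 g. Origin: middle of its underside. The board is 2 mm thick; on it is a bright metal shield can, 26 (x) x 30 (y) mm, centred at x +3, y 0, from z 2 to 10 mm: grasp the can, across y (a chip 8 mm high stands at x -23 to -14, y -19 to -11). On the battery its x lies along the lower shell's x, either way round.
- charging_coil: Wireless charging coil: white flat block 44 (x) x 42 (y) x 6 mm with copper rings on a dark square on top, loose, 25 g, copper side up. Origin: middle of its underside. Any quarter turn is square. Grasp across y or x.
- cover: Off-white cover with one orange end, a dish 109 (x) x 68 (y) x 28.5 mm lying open side down, loose, 60 g. Inside 105 x 64.4 mm, 26.5 mm deep. Origin: middle of its rim plane (its underside). The notch for the ports, 31 mm wide and 11 mm high, is in the +x end wall, below the orange. Grasp across its 68 mm width at the middle. The cover's x must point along the lower shell's x.
- screw_jar: Bystander: white jar of screws with a black lid, 42 mm across, 46 mm high, loose. Origin: middle of its underside.
- flux_bottle: Bystander: small amber bottle with a white cap, 21 mm across, 48 mm high, loose. Origin: middle of its underside.
- solder_spool: Bystander: pale grey solder spool standing on its flange, 50 mm across, 30 mm high, loose. Origin: middle of its underside.

How it is judged:
By the outcome, as a careful person would: the job done as asked, in the order asked, and still so for the second after the job is handed in, with the robot touching nothing.
It also fails if it takes over 99 s, if anything falls off the work surface, if the arm or the gripper's body presses on something with over 40 N, if the wrist force passes 120 N, or if a joint passes its speed limit or range.

## Robot

A 6-joint arm with a two-finger parallel gripper is mounted at the origin on a cart in front of the work surface, level with it; the furniture and walls round the work are solid. World frame = base frame: x ahead of the robot, y to its left, z up, the work surface at z = 0. Lengths are in m, angles in rad, forces in N, time in s.
With the tool pointing down it reaches from about 0.325 to 0.775 m from the base axis. Payload 5.5 kg.
Tool frame: the origin (TCP) lies between the finger pads; the fingertips stand 22 mm ahead of it and the grasp point (between the pads) lies 3 mm ahead of it (env.finger_overhang is the distance from the TCP to the fingertips, in m); z points along the fingers, y is the line along which they close (so a half turn about z gives the same grasp; the last joint's range is limited). The gripper opens to 88 mm and grips with 3 to 60 N. Pads are 20 mm wide; open, the fingers measure 115 mm over their backs; the gripper's body (75 mm by 178 mm) begins 61 mm behind the grasp point.
Start: joints at [-1.267, 0.091, 1.231, -0, 1.82, -0.057], TCP at [0.212, -0.561, 0.245] pointing down, gripper open.
Joint ranges: [-2.87, 2.87], [-0.86, 2.18], [0.17, 2.46], [-1.51, 4.65], [0.06, 2.69], [-2.65, 2.65]. Speed limits (rad/s): [2.57, 2.57, 3.01, 3.14, 3.14, 3.14].

## Interface

Orientations are given as a rotation vector (axis times angle).
In Python, from cell import env, optics, finder gives the robot as it stands.
- The arm moves only by the tool servo_tool, never from a script. Its argument "rows" is a list of rows, each a list of 3 entries, a list of its own where there are three numbers: the opening, from 0 (shut) to 1 (fully open), then the shift along the tool's x, y, z in m, then the turn about the tool's z in degrees. A call has exactly 10 rows; each row shifts and turns the commanded pose from where the row before left it, along the tool's axes as they then stand; what a row does not reach is not made up. A row lasts 1/10 s, in which the tool goes at most 50 mm and 8.59 degrees, less where a joint would pass 70% of its speed; a pose out of reach is approached as far as the arm can. A call is refused whole if a number of a shift passes 0.05 or a number of a turn 8.59, either way. A call with a gripper value outside its range is refused whole. The fingers move at their own pace and stop on an object; "squeeze" is the grip in N (left out, the last holds). Time passes only in rows, so rows that do not move let the fingers close, or fill a call up. It gives the time, the measured TCP pose, the force, the opening and the grip force at its end, in the units of the state.
- env.observe(): the state, without advancing time (a new reading comes with each control period).
- optics.get_image(name): name is "side" or "top" or "wrist"; returns the picture (400x640x3 uint8, red, green, blue); there is no depth.
- optics.camera_model(name): a dict with "fx", "fy", "cx", "cy" (pixels), "R" (3x3) and "t" (3): a world point X has camera coordinates R X + t. Camera axes: x right, y down, z forward; pixel columns grow to the right and rows downward; lengths in m; the calibration is good to about 2 mm. A picture is of the moment at which its call begins: read the wrist's pose just before it. camera_model takes no time and is no camera call; for the wrist camera it gives the pose at the moment of the call.
- env.job_done(): hands the job in; it is judged then, once.
Trained networks look in the newest picture that a camera, given by its name, has taken for a name from the list of things; names that differ only in an ending like _2 or _b are one class to them, and where a whole thing is asked for, a point or a joint stands for the part that bears it (a point fixed in the world has none). Each returns a list of dicts, best first, with "p" (0 to 1); they miss things now and then, are a little off and sometimes report something else, mostly with a low value. They report only what shows in the picture. A call takes as long as a camera call.
- finder.boxes_of(camera, label): "extent" ([left, top, width, height] in pixels, round what is visible of it).
The state is a dict: "time_s": time; "joint_positions": joint angles; "joint_vel": joint speeds; "effort": joint torques, N m; "ee_pos": TCP position; "tcp_rot": TCP orientation; "force": force on the tool from outside, world axes, zero at the start; "wrist_torque": the same for the moment, N m; "width": finger opening in m; "grasp_force": force on a finger pad.
Only numpy, scipy, OpenCV 4.12 (cv2) and the standard library are available. Lean on these libraries where they do the work, as an engineer would, in place of code of your own. Each camera call takes 0.05 s, during which the arm holds its last target. There are 200 camera calls.

## Working session

There is one attempt and no reset: what is moved stays moved. The work goes in short steps, Python scripts to look and compute and a tool call to move; the robot and the scene stay as the last step left them, time stands still between calls to the robot, and variables do not carry over. Pictures are saved under pics/ and viewed, at most 14 in all, crops included, and the job is handed in when it is done.

Besides the shell and the picture viewer there is one more tool, called after "Call:" as name([rows], argument=value, ...), one row to a line, values as JSON. servo_tool: Moves the arm, as the interface text tells. Its arguments: {"type":"object","properties":{"rows":{"type":"array"},"squeeze":{"type":"number"}},"required":["rows"]}

```bash
ls; mkdir -p pics
python3 - <<'E'
from cell import env, optics, finder
import cv2
for c in ("top","side"):
    im=optics.get_image(c); cv2.imwrite(f"pics/{c}0.png",im[:,:,::-1])
    m=optics.camera_model(c); print(c,m)
    for l in "lower_shell port_block battery board charging_coil cover screw_jar flux_bottle solder_spool".split():
        print(l,[(round(d['p'],2),[round(v) for v in d['extent']]) for d in finder.boxes_of(c,l)[:2]])
print(env.observe())
E
```

```text
pics
top {'fx': 397.2997012476946, 'fy': 397.2997012476946, 'cx': 317.84027607121504, 'cy': 201.30505539099394, 'R': array([[ 0.02852569, -0.99861772,  0.04414676],
       [-0.99773136, -0.031139  , -0.05968671],
       [ 0.06097889, -0.042344  , -0.99724047]]), 't': array([-0.23812541,  0.56462357,  0.86096754])}
lower_shell [(0.78, [238, 160, 36, 63])]
port_block [(0.16, [349, 170, 37, 48])]
battery [(0.67, [300, 167, 26, 40])]
board [(0.61, [290, 239, 33, 32])]
charging_coil [(0.71, [248, 247, 16, 22])]
cover [(0.94, [350, 168, 34, 49])]
screw_jar [(0.87, [353, 248, 18, 17])]
flux_bottle []
solder_spool [(0.97, [263, 130, 22, 23])]
side {'fx': 447.66396294069773, 'fy': 447.66396294069773, 'cx': 321.83124508175615, 'cy': 193.13452239883424, 'R': array([[ 0.96672547, -0.25549817,  0.01274974],
       [-0.08184733, -0.35613527, -0.93084299],
       [ 0.24236931,  0.8988261 , -0.36519688]]), 't': array([-0.61617641,  0.01534746,  0.89285915])}
lower_shell [(0.92, [276, 176, 65, 24])]
port_block []
battery [(0.9, [308, 198, 44, 25])]
board [(0.74, [234, 210, 37, 17]), (0.49, [278, 173,
[... 198 characters left out ...]
6, 24, 22])]
{'time_s': 1.0, 'joint_positions': array([-1.26670498e+00,  9.10963216e-02,  1.23067575e+00,  8.94854112e-06,
        1.81981998e+00, -5.66911193e-02]), 'joint_vel': array([-0.00098896,  0.00137373, -0.00100814,  0.0011212 , -0.00072447,
       -0.00053925]), 'effort': array([ 1.73568533e-04, -4.46203923e+01, -4.06516778e+01,  6.97789318e-02,
        1.95117627e-02, -1.42050050e-05]), 'ee_pos': array([ 0.21181404, -0.56138364,  0.24464712]), 'tcp_rot': array([-3.09061475e+00, -5.63650510e-01, -1.36344595e-05]), 'force': array([-0.26186302,  0.06138559, -0.28279978]), 'wrist_torque': array([ 0.0466567 ,  0.01014667, -0.00544457]), 'grasp_force': 0.0, 'width': 0.08780572703606639}
```

Run:
```python
import cv2
a=cv2.imread("pics/top0.png")[110:290,215:415]; cv2.imwrite("pics/a.png",cv2.resize(a,(660,594),interpolation=cv2.INTER_CUBIC))
b=cv2.imread("pics/side0.png")[150:280,215:415]; cv2.imwrite("pics/b.png",cv2.resize(b,(800,520),interpolation=cv2.INTER_CUBIC))
```

```text
(no output)
```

View pics/a.png

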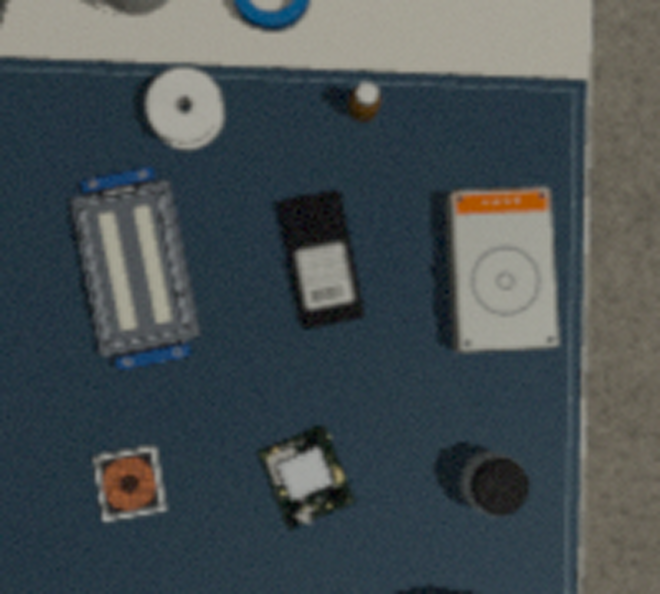

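View pics/b.png

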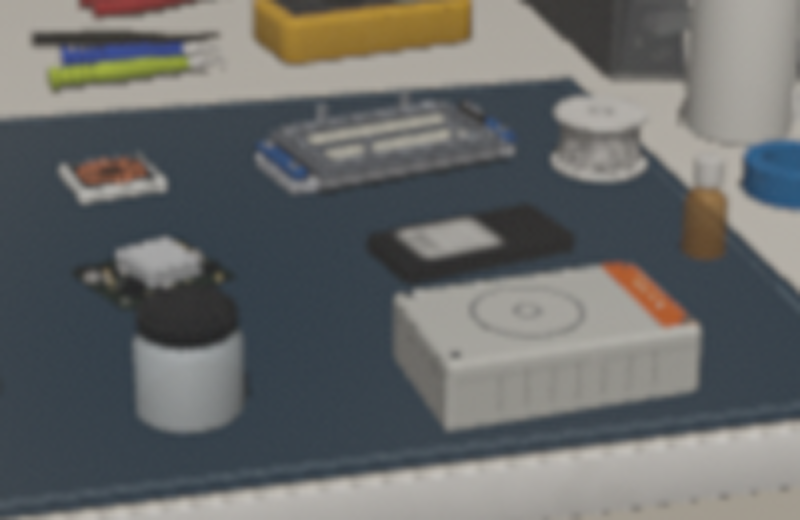

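```bash
cat > h.py <<'E'
import numpy as np, cv2
from scipy.spatial.transform import Rotation as Ro
from cell import env, optics, finder
def ray(m,u,v,z):
    R,t=np.array(m['R']),np.array(m['t']); c=-R.T@t
    d=R.T@np.array([(u-m['cx'])/m['fx'],(v-m['cy'])/m['fy'],1]); return c+d*(z-c[2])/d[2]
def proj(m,X):
    p=np.array(m['R'])@np.asarray(X)+m['t']; return np.array([m['fx']*p[0]/p[2]+m['cx'],m['fy']*p[1]/p[2]+m['cy']])
def pose():
    s=env.observe(); R=Ro.from_rotvec(s['tcp_rot']).as_matrix(); return s,R,np.degrees(np.arctan2(R[1,0],R[0,0]))
def go(x,y,z,yaw=None):
    "shift in tool axes (mm) as things stand, then turn in deg about tool z"
    s,R,w=pose(); d=R.T@(np.array([x,y,z])-s['ee_pos'])
    t=None if yaw is None else round(-((yaw-w+180)%360-180),2)
    print('t',round(s['time_s'],2),'tcp',np.round(s['ee_pos']*1e3,1),'yaw',round(w,2),'shift mm',np.round(d*1e3,1),'turn',t)
E
python3 - <<'E'
from h import *
m=optics.camera_model('top')
for n,u,v,z in [('shell',135,268,.02),('bat',319,258,.011),('cover',505,270,.0305),('board',306,477,.012),('coil',130,484,.008),('jar',498,485,.046),('spool',185,105,.03),('flux',366,93,.05)]:
    print(n,np.round(ray(m,215+u/3.3,110+v/3.3,z),3))
s,R,w=pose(); w_=optics.camera_model('wrist'); c=-w_['R'].T@w_['t']
print('cam in tool',R.T@(c-s['ee_pos']),'axes',(w_['R']@R).round(3),w_['fx'])
go(.46,.0,.3,0)
E
```

```text
shell [ 0.59  -0.083  0.02 ]
bat [ 0.601 -0.207  0.011]
cover [ 0.596 -0.332  0.03 ]
board [ 0.453 -0.202  0.012]
coil [ 0.445 -0.084  0.008]
jar [ 0.453 -0.327  0.046]
spool [ 0.699 -0.114  0.03 ]
flux [ 0.708 -0.234  0.05 ]
cam in tool [ 0.07915223  0.00056834 -0.14034939] axes [[ 0.001  1.    -0.   ]
 [-0.958  0.001 -0.288]
 [-0.288  0.001  0.958]] 305.46710375145227
t 1.0 tcp [ 211.8 -561.4  244.6] yaw 20.67 shift mm [ 430.4 -437.6  -55.3] turn 20.67
```

Call:
servo_tool([
  [1,[0,0,0],6.89],
  [1,[0,0,0],6.89],
  [1,[0,0,0],6.89],
  [1,[0.02,-0.045,0],0],
  [1,[0.02,-0.045,0],0],
  [1,[0.02,-0.045,0],0],
  [1,[0.02,-0.045,0],0],
  [1,[0.02,-0.045,0],0],
  [1,[0.02,-0.045,0],0],
  [1,[0.02,-0.045,0],0],
])

```text
time_s: 2.0
ee_pos: [0.3521, -0.2446, 0.2449]
tcp_rot: [3.141, -0.001, 0.001]
force: [0.7, -0.2, -0.1]
width: 0.088
grasp_force: 0.0
```

Call:
servo_tool([
  [1,[0.008,-0.04,0.02],0],
  [1,[0,-0.033,0.03],0],
  [1,[0,-0.033,0.03],0],
  [1,[0,0,0],0],
  [1,[0,0,0],0],
  [1,[0,0,0],0],
  [1,[0,0,0],0],
  [1,[0,0,0],0],
  [1,[0,0,0],0],
  [1,[0,0,0],0],
])

```text
time_s: 3.0
ee_pos: [0.3599, -0.1408, 0.1649]
tcp_rot: [3.141, -0.001, 0.0]
force: [-0.0, -0.1, 0.1]
width: 0.0882
grasp_force: 0.0
```

Run:
```python
from h import *
im=optics.get_image('wrist'); cv2.imwrite('pics/w1.png',im[:,:,::-1]); m=optics.camera_model('wrist'); np.savez('w1.npz',**m)
for l in "battery board charging_coil lower_shell port_block cover".split(): print(l,[(round(d['p'],2),[round(v) for v in d['extent']]) for d in finder.boxes_of('wrist',l)[:2]])
go(.5,-.18,.16,0)
```

```text
battery []
board []
charging_coil [(0.9, [232, 71, 52, 51])]
lower_shell []
port_block []
cover []
t 3.35 tcp [ 359.8 -140.3  164.6] yaw 0.01 shift mm [140.2  39.7   4.6] turn 0.01
```

View pics/w1.png

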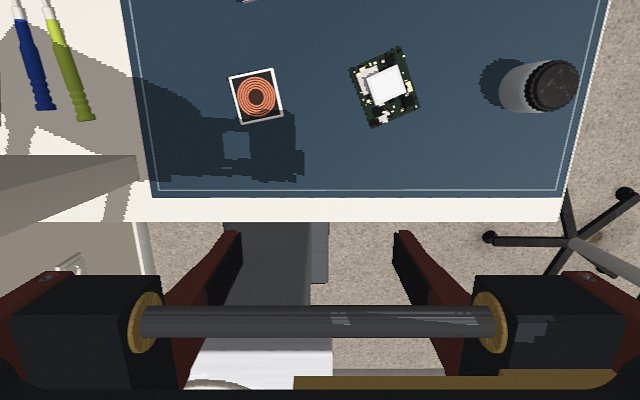

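Call:
servo_tool([
  [1,[0.045,0.013,0],0],
  [1,[0.045,0.013,0],0],
  [1,[0.045,0.013,0],0],
  [1,[0.005,0.001,0.004],0],
  [1,[0,0,0],0],
  [1,[0,0,0],0],
  [1,[0,0,0],0],
  [1,[0,0,0],0],
  [1,[0,0,0],0],
  [1,[0,0,0],0],
])

```text
time_s: 4.35
ee_pos: [0.4996, -0.1804, 0.1614]
tcp_rot: [3.141, -0.0, 0.002]
force: [-0.1, -0.0, -1.0]
width: 0.088
grasp_force: 0.0
```

Run:
```python
from h import *
im=optics.get_image('wrist'); cv2.imwrite('pics/w2.png',im[:,:,::-1]); m=optics.camera_model('wrist'); np.savez('w2.npz',**m)
b=cv2.resize(im[:240,160:560],(800,480),interpolation=cv2.INTER_CUBIC);cv2.imwrite('pics/w2c.png',b[:,:,::-1])
a=cv2.imread('pics/w1.png')[40:140,210:430];cv2.imwrite('pics/w1c.png',cv2.resize(a,(792,360),interpolation=cv2.INTER_CUBIC))
for l in "battery lower_shell port_block cover".split(): print(l,[(round(d['p'],2),[round(v) for v in d['extent']]) for d in finder.boxes_of('wrist',l)[:2]])
```

```text
battery [(0.93, [316, 15, 65, 115])]
lower_shell [(0.55, [153, 0, 109, 167])]
port_block [(0.66, [311, 199, 60, 60]), (0.54, [168, 12, 34, 17])]
cover [(0.89, [447, 6, 100, 145])]
```

View pics/w2c.png

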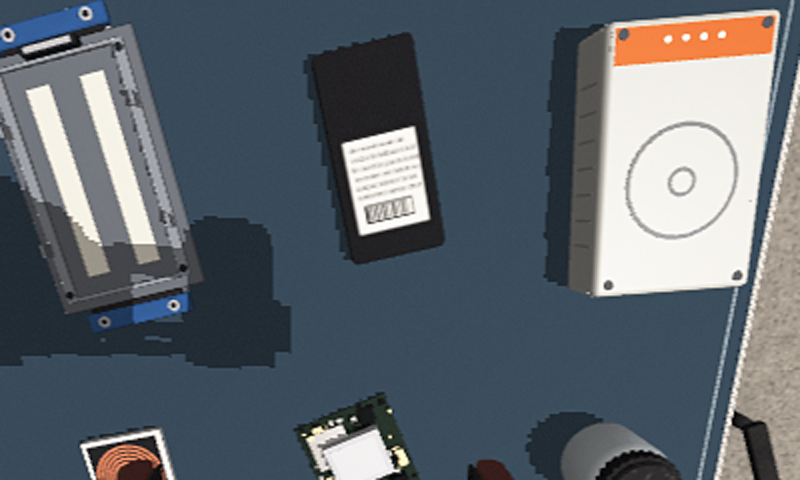

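View pics/w1c.png

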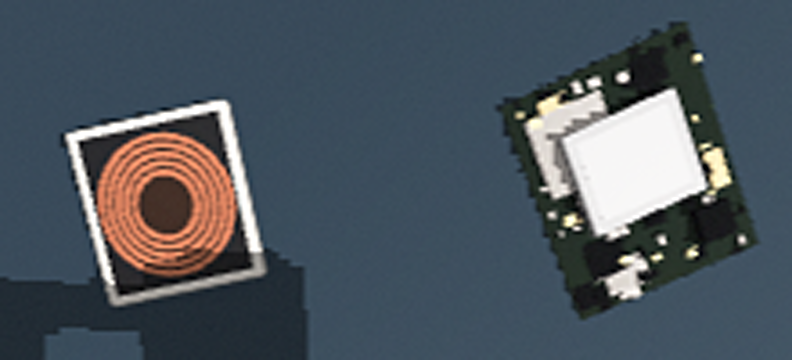

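```bash
cat >> h.py <<'E'
from scipy.optimize import least_squares
def fit(m,px,L,W,z,ox=0,sel=(0,1,2,3),yaw0=0):
    "px: corners FL(+x+y),FR(+x-y),BR,BL in pixels -> x,y mm,yaw deg,rms px"
    C=np.array([[L/2,W/2],[L/2,-W/2],[-L/2,-W/2],[-L/2,W/2]])[list(sel)]+[ox,0]; px=np.array(px,float)
    def f(q):
        a=np.radians(q[2]); P=C@np.array([[np.cos(a),np.sin(a)],[-np.sin(a),np.cos(a)]])+q[:2]
        return np.concatenate([proj(m,[*(p/1e3),z])-o for p,o in zip(P,px)])
    g=ray(m,*px.mean(0),z)*1e3
    r=least_squares(f,[g[0],g[1],yaw0]); return np.round(r.x,2),np.round(f(r.x),1)
def un(pts,s,u0,v0): return [((x+.5)/s-.5+u0,(y+.5)/s-.5+v0) for x,y in pts]
E
python3 - <<'E'
from h import *
m1=dict(np.load('w1.npz'));m2=dict(np.load('w2.npz'))
print('bat',fit(m2,un([(308,55),(409,33),(444,245),(352,265)],2,160,0),90,44,.011))
print('shell',fit(m2,un([(131,27),(203,283),(68,313)],2,160,0),109,68,.016,sel=(1,2,3)))
print('cover',fit(m2,un([(611,27),(778,10),(747,285),(597,297)],2,160,0),109,68,.0305))
print('coil',fit(m1,un([(66,135),(228,100),(265,270),(112,305)],3.6,210,40),44,42,.008))
print('board',fit(m1,un([(499,104),(682,22),(757,241),(580,318)],3.6,210,40),58,50,.004))
print('can',fit(m1,un([(561,137),(674,87),(710,184),(597,237)],3.6,210,40),26,30,.012,ox=3))
go(.6,-.206,.1)
E
```

```text
bat (array([ 603.58, -209.56,   12.72]), array([ 0. ,  0.6,  0.4, -1.2,  0. ,  0. , -0.5,  0.7]))
shell (array([592.71, -84.77,  13.12]), array([ 0.4, -1.7,  0.9,  0.3, -1.3,  1.9]))
cover (array([ 598.4 , -334.01,    4.98]), array([-2.2, -1.5,  2.3, -1.4,  1.3,  1.7, -1.4,  2.3]))
coil (array([447.43, -85.2 ,  11.52]), array([-0.3, -0.8, -0.3, -1.1,  0.6,  1.3,  0. ,  0.7]))
board (array([ 454.92, -204.07,   23.65]), array([-0.4,  0.4,  0.6, -0.9,  0. ,  0.2, -0.3,  0.5]))
can (array([ 454.75, -204.88,   24.11]), array([-0.1,  0.1,  0.1, -0.8, -0.2,  0.6,  0.3,  0. ]))
t 4.6 tcp [ 499.8 -180.4  160.7] yaw -0.0 shift mm [100.2  25.6  60.7] turn None
```

Call:
servo_tool([
  [1,[0.035,0.01,0],0],
  [1,[0.035,0.01,0],0],
  [1,[0.034,0.009,0],0],
  [1,[0,0,0.04],-6.35],
  [1,[0,0,0.04],-6.35],
  [1,[0,0,0.032],0],
  [1,[0,0,0.015],0],
  [1,[0,0,0.005],0],
  [1,[0,0,0],0],
  [1,[0,0,0],0],
])

```text
time_s: 5.6
ee_pos: [0.605, -0.2098, 0.0312]
tcp_rot: [3.121, 0.347, 0.005]
force: [0.1, -1.3, -0.1]
width: 0.088
grasp_force: 0.0
```

Run:
```python
from h import *
go(.6036,-.2096,.0285,12.7)
```

```text
t 5.6 tcp [ 605.  -209.8   31.2] yaw 12.7 shift mm [-1.3 -0.6  2.7] turn -0.0
```

Run:
```python
from h import *
for i in range(4):
    optics.get_image('wrist'); go(.6036,-.2096,.0285,12.7)
```

```text
t 5.65 tcp [ 605.1 -209.9   31.3] yaw 12.7 shift mm [-1.4 -0.6  2.8] turn -0.0
t 5.7 tcp [ 605.  -209.9   31.2] yaw 12.7 shift mm [-1.3 -0.6  2.7] turn -0.0
t 5.75 tcp [ 604.8 -209.8   30.8] yaw 12.7 shift mm [-1.1 -0.4  2.3] turn -0.0
t 5.8 tcp [ 604.6 -209.7   30.4] yaw 12.7 shift mm [-0.9 -0.3  1.9] turn -0.0
```

Call:
servo_tool([
  [1,[0,0,0],0],
  [1,[0,0,0],0],
  [1,[0,0,0],0],
  [1,[0,0,0],0],
  [1,[0,0,0],0],
  [1,[0,0,0],0],
  [1,[0,0,0],0],
  [1,[0,0,0],0],
  [1,[0,0,0],0],
  [1,[0,0,0],0],
])

```text
time_s: 6.8
ee_pos: [0.6038, -0.2093, 0.0286]
tcp_rot: [3.122, 0.348, -0.0]
force: [0.7, -0.6, 0.4]
width: 0.0881
grasp_force: 0.0
```

Run:
```python
from h import *
for i in range(2):
    optics.get_image('wrist'); go(.6036,-.2096,.0285,12.7)
```

```text
t 6.85 tcp [ 603.8 -209.4   28.6] yaw 12.7 shift mm [-0.2  0.2  0.1] turn 0.0
t 6.9 tcp [ 603.8 -209.4   28.6] yaw 12.71 shift mm [-0.3  0.2  0.1] turn 0.01
```

Call:
servo_tool([
  [0.4,[0,0,0],0],
  [0.4,[0,0,0],0],
  [0.4,[0,0,0],0],
  [0.4,[0,0,0],0],
  [0.4,[0,0,0],0],
  [0.4,[0,0,0],0],
  [0.4,[0,0,0],0],
  [0.4,[0,0,0],0],
  [0.4,[0,0,0],0],
  [0.4,[0,0,0],0],
], squeeze=15)

```text
time_s: 7.9
ee_pos: [0.6038, -0.2094, 0.0286]
tcp_rot: [3.122, 0.348, 0.0]
force: [0.3, 1.0, -0.5]
width: 0.0439
grasp_force: 15.0
```

Call:
servo_tool([
  [0.4,[0,0,-0.04],0],
  [0.4,[0,0,-0.04],0],
  [0.4,[-0.02,-0.03,-0.032],0],
  [0.4,[-0.024,-0.043,0],0],
  [0.4,[-0.024,-0.05,0],0],
  [0.4,[0,0,0],0],
  [0.4,[0,0,0],0],
  [0.4,[0,0,0],0],
  [0.4,[0,0,0],0],
  [0.4,[0,0,0],0],
])

```text
time_s: 8.9
ee_pos: [0.5144, -0.1094, 0.1405]
tcp_rot: [-3.122, -0.346, 0.0]
force: [0.6, 0.1, -0.3]
width: 0.0434
grasp_force: 15.0
```

Run:
```python
from h import *
im=optics.get_image('wrist'); cv2.imwrite('pics/w3.png',im[:,:,::-1]); m=optics.camera_model('wrist'); np.savez('w3.npz',**m)
go(.593,-.085,.05,13)
print([np.round(proj(m,[x,y,.016])) for x,y in [(.64,-.12),(.54,-.05)]])
b=cv2.resize(im[0:240,190:450],(650,600),interpolation=cv2.INTER_CUBIC);cv2.imwrite('pics/w3c.png',b[:,:,::-1])
```

```text
t 8.95 tcp [ 514.3 -109.3  140.5] yaw 12.65 shift mm [82.2 -6.5 90.4] turn -0.35
[array([364.,  52.]), array([256., 155.])]
```

View pics/w3c.png

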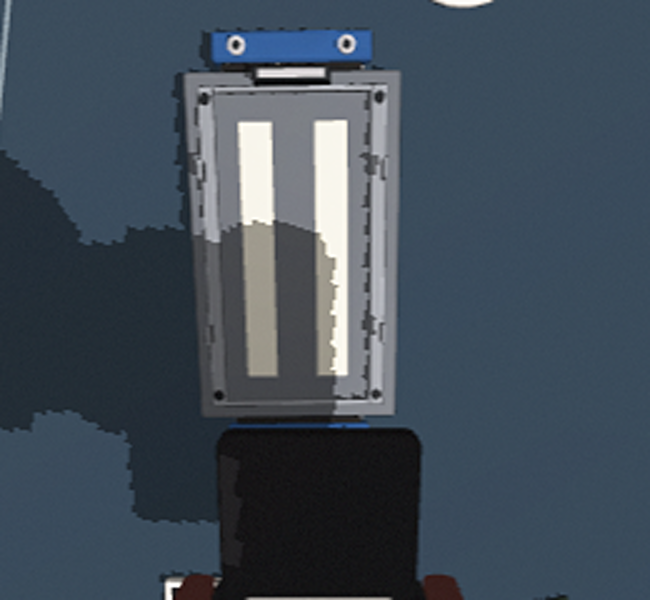

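Run:
```python
from h import *
m=dict(np.load('w3.npz')); U=lambda p:un(p,2.5,190,0)
print('outer',fit(m,U([(184,73),(400,71),(394,415),(203,416)]),109,68,.016))
print('lip',fit(m,U([(196,86),(387,83),(383,403),(212,404)]),99,58.4,.0195))
print('bat',fit(m,U([(217,429),(421,429)]),90,44,.123,sel=(0,1),yaw0=12.7))
go(.593,-.085,.05,13)
```

```text
outer (array([593.22, -84.46,  13.26]), array([-0.6, -0.5,  0.7, -0.6,  0.4,  0.5, -0.6,  0.9]))
lip (array([593.65, -84.22,  13.31]), array([ 0.2, -0.2, -0.2,  0.1, -0.3, -0.1,  0.3,  0.2]))
bat (array([ 515.62, -109.83,   12.69]), array([-1.,  0.,  1.,  0.]))
t 8.95 tcp [ 514.3 -109.3  140.5] yaw 12.65 shift mm [82.2 -6.5 90.4] turn -0.35
```

Call:
servo_tool([
  [0.4,[0.042,-0.004,0],-0.65],
  [0.4,[0.04,-0.003,0],0],
  [0.4,[0,0,0.04],0],
  [0.4,[0,0,0.04],0],
  [0.4,[0,0,0],0],
  [0.4,[0,0,0],0],
  [0.4,[0,0,0],0],
  [0.4,[0,0,0],0],
  [0.4,[0,0,0],0],
  [0.4,[0,0,0],0],
])

```text
time_s: 9.95
ee_pos: [0.5926, -0.0835, 0.062]
tcp_rot: [3.12, 0.365, 0.003]
force: [0.4, -0.4, -0.4]
width: 0.0435
grasp_force: 15.0
```

Run:
```python
from h import *
go(.5931,-.0844,.0435,13.3)
```

```text
t 9.95 tcp [592.6 -83.5  62. ] yaw 13.35 shift mm [ 0.2  1.  18.5] turn 0.05
```

Call:
servo_tool([
  [0.4,[0,0.0005,0.009],0],
  [0.4,[0,0,0.006],0],
  [0.4,[0,0,0.002],0],
  [0.4,[0,0,0],0],
  [0.4,[0,0,0],0],
  [0.4,[0,0,0],0],
  [0.4,[0,0,0],0],
  [0.4,[0,0,0],0],
  [0.4,[0,0,0],0],
  [0.4,[0,0,0],0],
])

```text
time_s: 10.95
ee_pos: [0.5923, -0.0838, 0.0437]
tcp_rot: [3.12, 0.365, 0.0]
force: [-0.0, 0.1, -0.9]
width: 0.0439
grasp_force: 15.0
```

Run:
```python
from h import *
go(.5931,-.0844,.0425,13.3); print(env.observe()['force'])
```

```text
t 10.95 tcp [592.3 -83.8  43.7] yaw 13.35 shift mm [0.7 0.8 1.2] turn 0.05
[-0.03563268  0.14445443 -0.88852093]
```

Call:
servo_tool([
  [0.4,[0.0005,0.0005,0.001],0],
  [0.4,[0,0,0],0],
  [0.4,[0,0,0],0],
  [0.65,[0,0,0],0],
  [0.65,[0,0,0],0],
  [0.65,[0,0,0],0],
  [0.65,[0,0,0],0],
  [0.65,[0,0,-0.03],0],
  [0.65,[0,0,-0.04],0],
  [0.65,[0,0,-0.04],0],
])

```text
time_s: 11.95
ee_pos: [0.5924, -0.0841, 0.1533]
tcp_rot: [-3.12, -0.365, 0.002]
force: [1.0, -0.6, 0.0]
width: 0.0573
grasp_force: 0.0
```

Run:
```python
from h import *
go(.4548,-.2045,.1,24); go(.514,-.109,.14,13.3)
```

```text
t 11.95 tcp [592.4 -84.1 153.3] yaw 13.35 shift mm [-161.6   85.4   53.4] turn -10.65
t 11.95 tcp [592.4 -84.1 153.3] yaw 13.35 shift mm [-82.    6.2  13.4] turn 0.05
```

Call:
servo_tool([
  [0.65,[-0.041,0.003,0.003],0],
  [0.65,[-0.041,0.003,0.01],0],
  [0.65,[0,0,0],0],
  [0.65,[0,0,0],0],
  [0.65,[0,0,0],0],
  [0.65,[0,0,0],0],
  [0.65,[0,0,0],0],
  [0.65,[0,0,0],0],
  [0.65,[0,0,0],0],
  [0.65,[0,0,0],0],
])

```text
time_s: 12.95
ee_pos: [0.5146, -0.1089, 0.1396]
tcp_rot: [-3.12, -0.366, 0.0]
force: [0.4, -0.2, 0.5]
width: 0.057
grasp_force: 0.0
```

Run:
```python
from h import *
im=optics.get_image('wrist'); m=optics.camera_model('wrist'); np.savez('w4.npz',**m)
b=cv2.resize(im[0:200,210:410],(600,600),interpolation=cv2.INTER_CUBIC);cv2.imwrite('pics/w4c.png',b[:,:,::-1])
go(.4548,-.2045,.1,24)
```

```text
t 13.0 tcp [ 514.5 -108.9  139.6] yaw 13.36 shift mm [-80.2  79.2  39.6] turn -10.64
```

View pics/w4c.png

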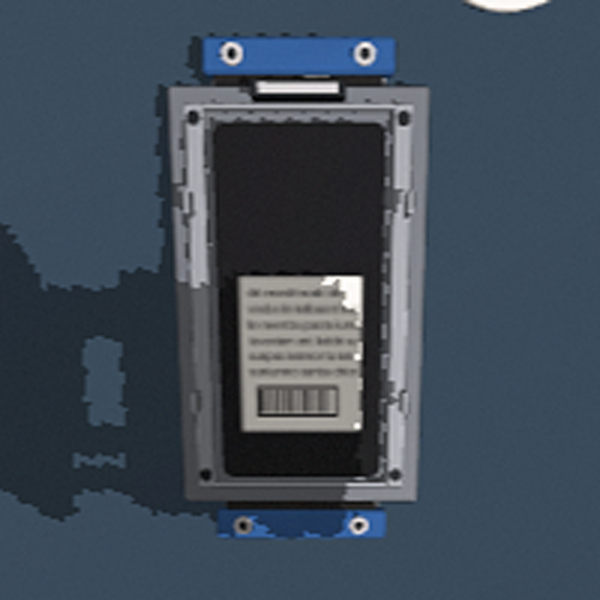

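Run:
```python
from h import *
m=dict(np.load('w4.npz')); U=lambda p:un(p,3,210,0)
print('outer',fit(m,U([(165,86),(429,87),(416,500),(185,500)]),109,68,.016))
print('lip',fit(m,U([(181,104),(414,106),(404,487),(197,486)]),99,58.4,.0195))
print('bat',fit(m,U([(213,122),(385,122),(381,475),(222,476)]),90,44,.025))
```

```text
outer (array([593.3 , -84.29,  13.42]), array([ 0.1, -0.3,  0. , -0.7,  0.2,  0.7, -0.4,  0.7]))
lip (array([593.21, -84.45,  13.33]), array([ 0.9, -0.1, -0.6, -0.6, -0.7,  0.3,  0.4,  0.5]))
bat (array([592.87, -85.01,  13.46]), array([-0.5, -0.3,  0.5, -0.4, -0.3,  0.6,  0.3,  0.3]))
```

Call:
servo_tool([
  [0.65,[-0.035,0.035,0],0],
  [0.65,[-0.035,0.035,0],0],
  [0.65,[-0.0073,0.0086,0.03],-5.3],
  [0.65,[0,0,0.04],-5.3],
  [0.65,[0,0,0.02],0],
  [0.65,[0,0,0],0],
  [0.65,[0,0,0],0],
  [0.65,[0,0,0],0],
  [0.65,[0,0,0],0],
  [0.65,[0,0,0],0],
])

```text
time_s: 14.0
ee_pos: [0.4581, -0.2035, 0.051]
tcp_rot: [3.072, 0.652, 0.003]
force: [-0.3, 0.1, 0.2]
width: 0.057
grasp_force: 0.0
```

Run:
```python
from h import *
go(.4575,-.2032,.0295,23.9)
```

```text
t 14.0 tcp [ 458.1 -203.5   51. ] yaw 23.97 shift mm [-0.5 -0.6 21.5] turn 0.07
```

Call:
servo_tool([
  [0.65,[0,0,0.012],0],
  [0.65,[0,0,0.008],0],
  [0.65,[0,0,0],0],
  [0.65,[0,0,0],0],
  [0.65,[0,0,0],0],
  [0.65,[0,0,0],0],
  [0.65,[0,0,0],0],
  [0.65,[0,0,0],0],
  [0.25,[0,0,0],0],
  [0.25,[0,0,0],0],
])

```text
time_s: 15.0
ee_pos: [0.4574, -0.2033, 0.0297]
tcp_rot: [3.073, 0.652, 0.0]
force: [-0.5, 0.1, 0.1]
width: 0.0446
grasp_force: 0.0
```

Call:
servo_tool([
  [0.25,[0,0,0],0],
  [0.25,[0,0,0],0],
  [0.25,[0,0,0],0],
  [0.25,[0,0,0],0],
  [0.25,[0,0,0],0],
  [0.25,[0,0,-0.005],0],
  [0.25,[0,0,-0.015],0],
  [0.25,[0,0,-0.03],0],
  [0.25,[0,0,-0.04],0],
  [0.25,[0,0,-0.02],0],
])

```text
time_s: 16.0
ee_pos: [0.4585, -0.2038, 0.1449]
tcp_rot: [3.07, 0.651, 0.007]
force: [-0.4, -0.2, 0.3]
width: 0.0296
grasp_force: 15.0
```

Run:
```python
from h import *
go(.514,-.109,.14,13.3)
```

```text
t 16.0 tcp [ 458.5 -203.8  144.9] yaw 23.95 shift mm [ 89.2 -64.2   4.9] turn 10.65
```

Call:
servo_tool([
  [0.25,[0.0438,-0.0134,0],0],
  [0.25,[0.0438,-0.0134,0],0],
  [0.25,[0.0438,-0.0134,0],0],
  [0.25,[0.044,-0.0133,0],0],
  [0.25,[0,0,0.03],5.3],
  [0.25,[0,0,0.035],5.3],
  [0.25,[0,0,0],0],
  [0.25,[0,0,0],0],
  [0.25,[0,0,0],0],
  [0.25,[0,0,0],0],
])

```text
time_s: 17.0
ee_pos: [0.5971, -0.0837, 0.0776]
tcp_rot: [3.119, 0.366, 0.006]
force: [-0.5, 0.4, -0.3]
width: 0.0296
grasp_force: 15.0
```

Call:
servo_tool([
  [0.25,[0,0,0],0],
  [0.25,[0,0,0],0],
  [0.25,[0,0,0],0],
  [0.25,[0,0,0],0],
  [0.25,[0,0,0],0],
  [0.25,[0,0,0],0],
  [0.25,[0,0,0],0],
  [0.25,[0,0,0],0],
  [0.25,[0,0,0],0],
  [0.25,[0,0,0],0],
])

```text
time_s: 18.0
ee_pos: [0.596, -0.0832, 0.0746]
tcp_rot: [-3.12, -0.365, -0.0]
force: [0.1, -0.6, -0.3]
width: 0.0296
grasp_force: 15.0
```

Run:
```python
from h import *
go(.5959,-.0831,.0527,13.35)
```

```text
t 18.0 tcp [596.  -83.2  74.6] yaw 13.35 shift mm [-0.1 -0.1 21.9] turn 0.0
```

Call:
servo_tool([
  [0.25,[0,0,0.011],0],
  [0.25,[0,0,0.007],0],
  [0.25,[0,0,0.003],0],
  [0.25,[0,0,0],0],
  [0.25,[0,0,0],0],
  [0.25,[0,0,0],0],
  [0.25,[0,0,0],0],
  [0.25,[0,0,0],0],
  [0.25,[0,0,0],0],
  [0.25,[0,0,0],0],
])

```text
time_s: 19.0
ee_pos: [0.596, -0.0832, 0.0537]
tcp_rot: [3.12, 0.365, 0.0]
force: [-0.0, 0.4, -0.2]
width: 0.03
grasp_force: 15.0
```

Call:
servo_tool([
  [0.25,[0,0,0.0008],0],
  [0.25,[0,0,0],0],
  [0.25,[0,0,0],0],
  [0.25,[0,0,0],0],
  [0.5,[0,0,0],0],
  [0.5,[0,0,0],0],
  [0.5,[0,0,0],0],
  [0.5,[0,0,-0.02],0],
  [0.5,[0,0,-0.03],0],
  [0.5,[0,0,-0.04],0],
])

```text
time_s: 20.0
ee_pos: [0.5948, -0.083, 0.1416]
tcp_rot: [-3.119, -0.365, 0.006]
force: [0.9, -0.6, -0.4]
width: 0.0442
grasp_force: 0.0
```

Call:
servo_tool([
  [0.65,[-0.045,0.003,0],0],
  [0.65,[-0.04,0.003,0],0],
  [0.65,[0,0,0.003],0],
  [0.65,[0,0,0],0],
  [0.65,[0,0,0],0],
  [0.65,[0,0,0],0],
  [0.65,[0,0,0],0],
  [0.65,[0,0,0],0],
  [0.65,[0,0,0],0],
  [0.65,[0,0,0],0],
])

```text
time_s: 21.0
ee_pos: [0.5148, -0.1086, 0.1397]
tcp_rot: [-3.12, -0.365, 0.0]
force: [0.7, -1.2, -0.3]
width: 0.0571
grasp_force: 0.0
```

Run:
```python
from h import *
im=optics.get_image('wrist'); m=optics.camera_model('wrist'); np.savez('w5.npz',**m)
b=cv2.resize(im[0:200,210:410],(600,600),interpolation=cv2.INTER_CUBIC);cv2.imwrite('pics/w5c.png',b[:,:,::-1])
go(.4474,-.0852,.0275,12)
```

```text
t 21.05 tcp [ 514.7 -108.6  139.8] yaw 13.36 shift mm [-60.1 -38.3 112.3] turn 1.36
```

View pics/w5c.png

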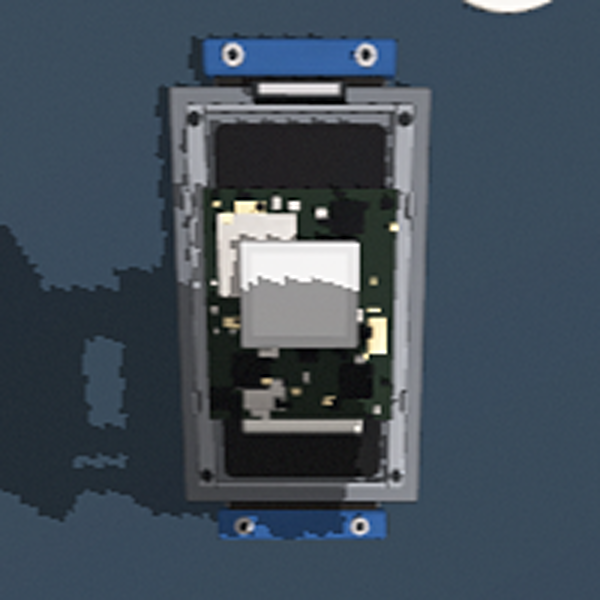

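Run:
```python
from h import *
m=dict(np.load('w5.npz')); U=lambda p:un(p,3,210,0)
print('board',fit(m,U([(204,187),(398,187),(391,418),(208,418)]),58,50,.027))
print('can',fit(m,U([(240,241),(360,241),(358,348),(241,348)]),26,30,.035,ox=3))
go(.4474,-.0852,.0275,12)
```

```text
board (array([593.51, -84.63,  12.97]), array([-0.6, -0.2,  0.2,  0.3,  0.3,  0.2,  0.2, -0.3]))
can (array([593.14, -84.77,  13.13]), array([-0.1, -0.2, -0.1,  0. , -0. ,  0.2,  0.3, -0. ]))
t 21.05 tcp [ 514.7 -108.6  139.8] yaw 13.36 shift mm [-60.1 -38.3 112.3] turn 1.36
```

Call:
servo_tool([
  [0.65,[-0.03,-0.02,0],1.5],
  [0.65,[-0.03,-0.018,0],0],
  [0.65,[0,0,0.04],0],
  [0.65,[0,0,0.04],0],
  [0.65,[0,0,0.025],0],
  [0.65,[0,0,0.008],0],
  [0.65,[0,0,0],0],
  [0.65,[0,0,0],0],
  [0.65,[0,0,0],0],
  [0.65,[0,0,0],0],
])

```text
time_s: 22.05
ee_pos: [0.4484, -0.0848, 0.0277]
tcp_rot: [3.124, 0.324, 0.002]
force: [-0.4, 0.3, 0.5]
width: 0.057
grasp_force: 0.0
```

Call:
servo_tool([
  [0.65,[0,0,0],0],
  [0.65,[0,0,0],0],
  [0.65,[0,0,0],0],
  [0.65,[0,0,0],0],
  [0.65,[0,0,0],0],
  [0.4,[0,0,0],0],
  [0.4,[0,0,0],0],
  [0.4,[0,0,0],0],
  [0.4,[0,0,0],0],
  [0.4,[0,0,0],0],
], squeeze=10)

```text
time_s: 23.05
ee_pos: [0.4478, -0.0846, 0.0268]
tcp_rot: [-3.125, -0.324, 0.0]
force: [-0.3, 0.8, 0.0]
width: 0.0417
grasp_force: 10.0
```

Run:
```python
from h import *
go(.4474,-.0852,.0265,12)
```

```text
t 23.05 tcp [447.8 -84.6  26.8] yaw 11.85 shift mm [-0.5  0.5  0.3] turn -0.15
```

Call:
servo_tool([
  [0.4,[0,0,-0.01],0],
  [0.4,[0,0,-0.03],0],
  [0.4,[0,0,-0.03],0],
  [0.4,[0.03,0.006,0],0],
  [0.4,[0.04,0.008,0],0],
  [0.4,[0.04,0.008,0],0],
  [0.4,[0.0357,0.007,0],-1.35],
  [0.4,[0,0,0],0],
  [0.4,[0,0,0],0],
  [0.4,[0,0,0],0],
])

```text
time_s: 24.05
ee_pos: [0.5956, -0.0832, 0.0974]
tcp_rot: [3.121, 0.361, 0.0]
force: [0.1, -0.8, -0.2]
width: 0.0417
grasp_force: 10.0
```

Call:
servo_tool([
  [0.4,[0,0,0.012],0],
  [0.4,[0,0,0],0],
  [0.4,[0,0,0],0],
  [0.4,[0,0,0],0],
  [0.4,[0,0,0],0],
  [0.4,[0,0,0],0],
  [0.4,[0,0,0],0],
  [0.4,[0,0,0],0],
  [0.4,[0,0,0],0],
  [0.4,[0,0,0],0],
])

```text
time_s: 25.05
ee_pos: [0.5963, -0.0831, 0.0848]
tcp_rot: [-3.121, -0.361, 0.0]
force: [-0.1, -0.0, -0.5]
width: 0.042
grasp_force: 10.0
```

Run:
```python
from h import *
go(.5964,-.0831,.0606,13.2)
```

```text
t 25.05 tcp [596.3 -83.1  84.8] yaw 13.2 shift mm [ 0.1  0.  24.2] turn 0.0
```

Call:
servo_tool([
  [0.4,[0,0,0.012],0],
  [0.4,[0,0,0.009],0],
  [0.4,[0,0,0.003],0],
  [0.4,[0,0,0],0],
  [0.4,[0,0,0],0],
  [0.4,[0,0,0],0],
  [0.4,[0,0,0],0],
  [0.4,[0,0,0],0],
  [0.4,[0,0,0],0],
  [0.4,[0,0,0],0],
])

```text
time_s: 26.05
ee_pos: [0.5963, -0.0831, 0.0608]
tcp_rot: [-3.121, -0.361, 0.0]
force: [0.3, -1.4, -0.8]
width: 0.0415
grasp_force: 10.0
```

Call:
servo_tool([
  [0.4,[0,0,0.0007],0],
  [0.4,[0,0,0],0],
  [0.4,[0,0,0],0],
  [0.4,[0,0,0],0],
  [0.58,[0,0,0],0],
  [0.58,[0,0,0],0],
  [0.58,[0,0,0],0],
  [0.58,[0,0,-0.02],0],
  [0.58,[0,0,-0.03],0],
  [0.58,[0,0,-0.03],0],
])

```text
time_s: 27.05
ee_pos: [0.5959, -0.0831, 0.1405]
tcp_rot: [-3.12, -0.361, 0.002]
force: [-1.0, -0.2, -0.5]
width: 0.051
grasp_force: 0.0
```

Call:
servo_tool([
  [0.65,[-0.045,0.003,0],0],
  [0.65,[-0.04,0.003,0],0],
  [0.65,[0,0,0],0],
  [0.65,[0,0,0],0],
  [0.65,[0,0,0],0],
  [0.65,[0,0,0],0],
  [0.65,[0,0,0],0],
  [0.65,[0,0,0],0],
  [0.65,[0,0,0],0],
  [0.65,[0,0,0],0],
])

```text
time_s: 28.05
ee_pos: [0.5151, -0.1083, 0.14]
tcp_rot: [-3.121, -0.361, 0.0]
force: [0.5, 0.1, 0.2]
width: 0.0574
grasp_force: 0.0
```

Run:
```python
from h import *
im=optics.get_image('wrist'); m=optics.camera_model('wrist'); np.savez('w6.npz',**m)
b=cv2.resize(im[0:200,210:410],(600,600),interpolation=cv2.INTER_CUBIC);cv2.imwrite('pics/w6c.png',b[:,:,::-1])
go(.5,-.36,.14,5)
```

```text
t 28.1 tcp [ 515.  -108.3  140.1] yaw 13.21 shift mm [-7.220e+01  2.416e+02  1.000e-01] turn 8.21
```

View pics/w6c.png

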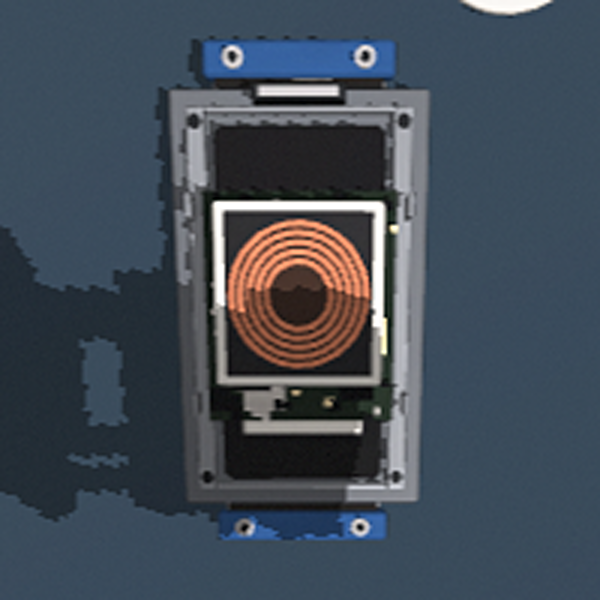

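Call:
servo_tool([
  [1,[-0.011,0.0455,0],0],
  [1,[-0.011,0.0455,0],0],
  [1,[-0.011,0.0455,0],0],
  [1,[-0.011,0.0455,0],0],
  [1,[-0.0104,0.0453,-0.01],0],
  [1,[0,0,-0.01],8.2],
  [1,[0,0,0],0],
  [1,[0,0,0],0],
  [1,[0,0,0],0],
  [1,[0,0,0],0],
])

```text
time_s: 29.1
ee_pos: [0.514, -0.341, 0.1597]
tcp_rot: [-3.138, -0.142, 0.001]
force: [0.3, -0.5, -0.6]
width: 0.088
grasp_force: 0.0
```

Run:
```python
from h import *
m=dict(np.load('w6.npz')); U=lambda p:un(p,3,210,0)
print('coil',fit(m,U([(211,200),(387,200),(384,386),(216,386)]),44,42,.041))
for i in range(3): im=optics.get_image('wrist')
m=optics.camera_model('wrist'); np.savez('w7.npz',**m)
b=cv2.resize(im[0:200,210:410],(600,600),interpolation=cv2.INTER_CUBIC);cv2.imwrite('pics/w7c.png',b[:,:,::-1])
go(.598,-.334,.06,5)
```

```text
coil (array([596.27, -84.13,  13.21]), array([ 0.3, -0.1, -0.4, -0. , -0.6,  0.1,  0.6,  0. ]))
t 29.25 tcp [ 514.  -341.4  160. ] yaw 5.1 shift mm [84.3  0.1 99.9] turn 0.1
```

View pics/w7c.png

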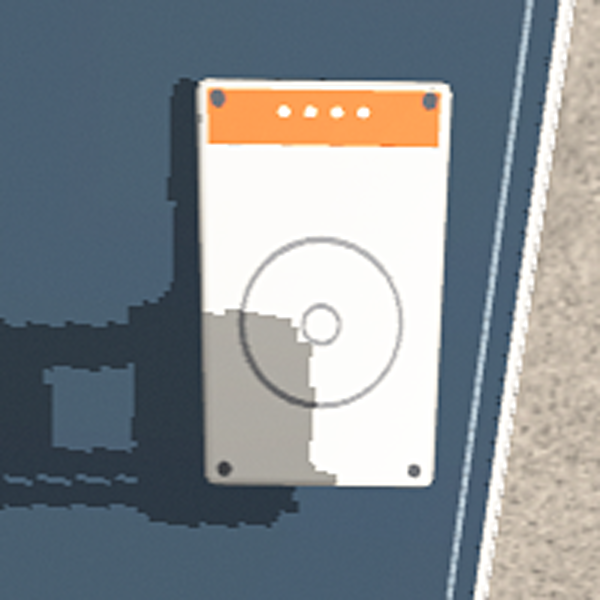

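Run:
```python
from h import *
m=dict(np.load('w7.npz')); U=lambda p:un(p,3,210,0)
r=fit(m,U([(198,79),(452,82),(435,486),(206,485)]),109,68,.0305); print('cover',r)
x,y,w=r[0]; go((x-.3)/1e3,(y+.8)/1e3,.045,w)
```

```text
cover (array([ 599.04, -334.6 ,    4.54]), array([-0.8, -0.8,  0.7, -0.8,  0. ,  1.3,  0.1,  0.8]))
t 29.25 tcp [ 514.  -341.4  160. ] yaw 5.1 shift mm [ 85.1  -0.  114.9] turn 0.56
```

Call:
servo_tool([
  [1,[0.0425,0,0],0.55],
  [1,[0.0426,0,0],0],
  [1,[0,0,0.04],0],
  [1,[0,0,0.04],0],
  [1,[0,0,0.018],0],
  [1,[0,0,0],0],
  [1,[0,0,0],0],
  [1,[0,0,0],0],
  [1,[0,0,0],0],
  [1,[0,0,0],0],
])

```text
time_s: 30.25
ee_pos: [0.5993, -0.3355, 0.064]
tcp_rot: [3.138, 0.122, 0.004]
force: [-0.6, 0.3, -0.0]
width: 0.0879
grasp_force: 0.0
```

Run:
```python
from h import *
im=optics.get_image('wrist'); im=optics.get_image('wrist'); cv2.imwrite('pics/w8.png',im[:,:,::-1])
go(.5987,-.3338,.034,4.5)
```

```text
t 30.35 tcp [ 599.  -335.3   63.2] yaw 4.45 shift mm [-0.2 -1.6 29.2] turn -0.05
```

View pics/w8.png

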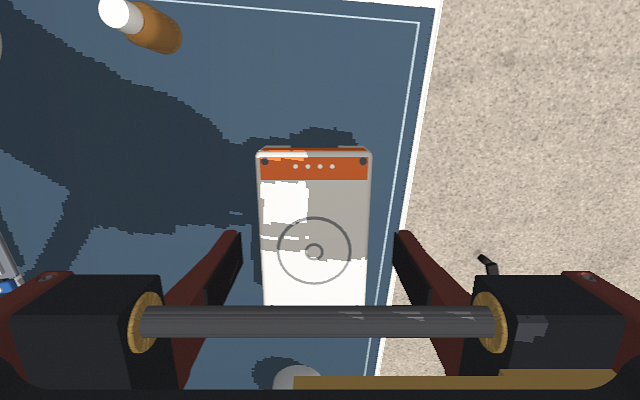

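Call:
servo_tool([
  [1,[0,-0.0005,0.014],0],
  [1,[0,0,0.014],0],
  [1,[0,0,0],0],
  [1,[0,0,0],0],
  [1,[0,0,0],0],
  [1,[0,0,0],0],
  [1,[0,0,0],0],
  [0.7,[0,0,0],0],
  [0.7,[0,0,0],0],
  [0.7,[0,0,0],0],
], squeeze=15)

```text
time_s: 31.35
ee_pos: [0.5987, -0.3346, 0.0342]
tcp_rot: [3.139, 0.122, 0.0]
force: [0.0, 0.1, 1.1]
width: 0.0679
grasp_force: 15.0
```

Run:
```python
from h import *
go(.5987,-.3338,.034,4.5); print(env.observe()['grasp_force'],env.observe()['force'])
```

```text
t 31.35 tcp [ 598.7 -334.6   34.2] yaw 4.45 shift mm [ 0.1 -0.8  0.2] turn -0.05
14.993530791252851 [0.0286758  0.05148461 1.05041268]
```

Call:
servo_tool([
  [0.7,[0,0,-0.01],0],
  [0.7,[0,0,-0.04],0],
  [0.7,[0,0,-0.04],0],
  [0.7,[0.002,-0.0418,0],0],
  [0.7,[0.002,-0.0418,0],0],
  [0.7,[0.0024,-0.0418,0],0],
  [0.7,[0.0024,-0.0418,0],0],
  [0.7,[0.0024,-0.0418,0],0],
  [0.7,[0.0024,-0.0418,0],0],
  [0.7,[0,0,0],-4.5],
])

```text
time_s: 32.35
ee_pos: [0.5928, -0.0785, 0.1253]
tcp_rot: [-3.129, -0.255, -0.002]
force: [0.5, -0.7, -0.1]
width: 0.068
grasp_force: 15.0
```

Call:
servo_tool([
  [0.7,[0,0,0.02],-4.4],
  [0.7,[0,0,0.02],0],
  [0.7,[0,0,0],0],
  [0.7,[0,0,0],0],
  [0.7,[0,0,0],0],
  [0.7,[0,0,0],0],
  [0.7,[0,0,0],0],
  [0.7,[0,0,0],0],
  [0.7,[0,0,0],0],
  [0.7,[0,0,0],0],
])

```text
time_s: 33.35
ee_pos: [0.5928, -0.0835, 0.0842]
tcp_rot: [-3.12, -0.365, -0.0]
force: [0.7, -0.8, -1.1]
width: 0.0681
grasp_force: 15.0
```

Run:
```python
from h import *
im=optics.get_image('wrist'); m=optics.camera_model('wrist'); np.savez('w9.npz',**m); cv2.imwrite('pics/w9.png',im[:,:,::-1])
go(.5928,-.0835,.0482,13.35)
```

```text
t 33.4 tcp [592.8 -83.5  84.1] yaw 13.35 shift mm [ 0.   0.  35.9] turn -0.0
```

View pics/w9.png

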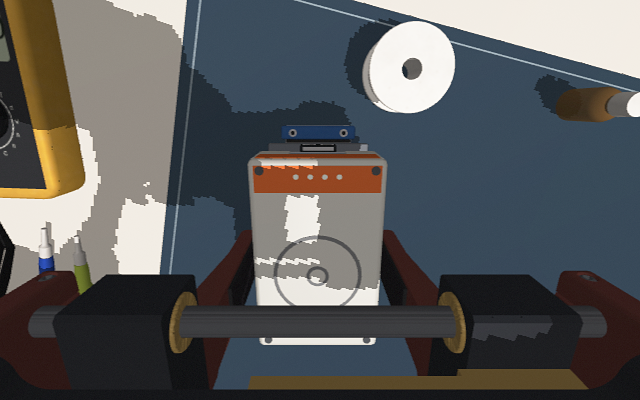

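Call:
servo_tool([
  [0.7,[0,0,0.01],0],
  [0.7,[0,0,0.01],0],
  [0.7,[0,0,0.006],0],
  [0.7,[0,0,0],0],
  [0.7,[0,0,0],0],
  [0.7,[0,0,0],0],
  [0.7,[0,0,0],0],
  [0.7,[0,0,0],0],
  [0.7,[0,0,0],0],
  [0.7,[0,0,0],0],
])

```text
time_s: 34.4
ee_pos: [0.5928, -0.0835, 0.0583]
tcp_rot: [3.12, 0.365, 0.0]
force: [-0.1, -0.5, -0.6]
width: 0.0678
grasp_force: 15.0
```

Call:
servo_tool([
  [0.7,[0,0,0.004],0],
  [0.7,[0,0,0.003],0],
  [0.7,[0,0,0.002],0],
  [0.7,[0,0,0],0],
  [0.7,[0,0,0],0],
  [0.7,[0,0,0],0],
  [0.7,[0,0,0],0],
  [0.7,[0,0,0],0],
  [0.7,[0,0,0],0],
  [0.7,[0,0,0],0],
])

```text
time_s: 35.4
ee_pos: [0.5928, -0.0835, 0.0492]
tcp_rot: [3.12, 0.365, 0.0]
force: [-0.3, 0.5, -0.5]
width: 0.0678
grasp_force: 15.0
```

Free so far, rim about 1 mm above the seat; touch down, release.

Call:
servo_tool([
  [0.7,[0,0,0.0012],0],
  [0.7,[0,0,0],0],
  [0.7,[0,0,0],0],
  [0.7,[0,0,0],0],
  [0.7,[0,0,0],0],
  [0.7,[0,0,0],0],
  [0.7,[0,0,0],0],
  [0.7,[0,0,0],0],
  [0.7,[0,0,0],0],
  [0.7,[0,0,0],0],
])

```text
time_s: 36.4
ee_pos: [0.5929, -0.0835, 0.0482]
tcp_rot: [3.12, 0.365, 0.001]
force: [0.4, 0.7, 1.6]
width: 0.0682
grasp_force: 15.0
```

Call:
servo_tool([
  [0.9,[0,0,0],0],
  [0.9,[0,0,0],0],
  [0.9,[0,0,0],0],
  [0.9,[0,0,0],0],
  [0.9,[0,0,0],0],
  [0.9,[0,0,-0.02],0],
  [0.9,[0,0,-0.04],0],
  [0.9,[0,0,-0.04],0],
  [0.9,[-0.045,0,-0.01],0],
  [0.9,[-0.045,0,0],0],
])

```text
time_s: 37.4
ee_pos: [0.5058, -0.1046, 0.1606]
tcp_rot: [3.118, 0.367, 0.006]
force: [-0.9, -0.2, -0.8]
width: 0.0789
grasp_force: 0.0
```

Call:
servo_tool([
  [0.9,[-0.04,0,0],0],
  [0.9,[-0.03,0.01,0],0],
  [0.9,[0,0,0],0],
  [0.9,[0,0,0],0],
  [0.9,[0,0,0],0],
  [0.9,[0,0,0],0],
  [0.9,[0,0,0],0],
  [0.9,[0,0,0],0],
  [0.9,[0,0,0],0],
  [0.9,[0,0,0],0],
])

```text
time_s: 38.4
ee_pos: [0.4395, -0.1301, 0.1579]
tcp_rot: [-3.12, -0.366, 0.0]
force: [-0.7, 0.1, 0.6]
width: 0.079
grasp_force: 0.0
```

Run:
```python
from h import *
im=optics.get_image('side'); b=cv2.resize(im[150:250,230:410],(540,300),interpolation=cv2.INTER_CUBIC)
w=optics.get_image('wrist'); m=optics.camera_model('wrist'); np.savez('w10.npz',**m)
c=cv2.resize(w[0:150,205:385],(540,300*3//2),interpolation=cv2.INTER_CUBIC)
cv2.imwrite('pics/fin.png',np.vstack([b[:150*1+0] if 0 else b,c])[:600,:,::-1]); print(env.observe()['ee_pos'])
```

```text
[ 0.43942931 -0.13012583  0.15790398]
```

View pics/fin.png

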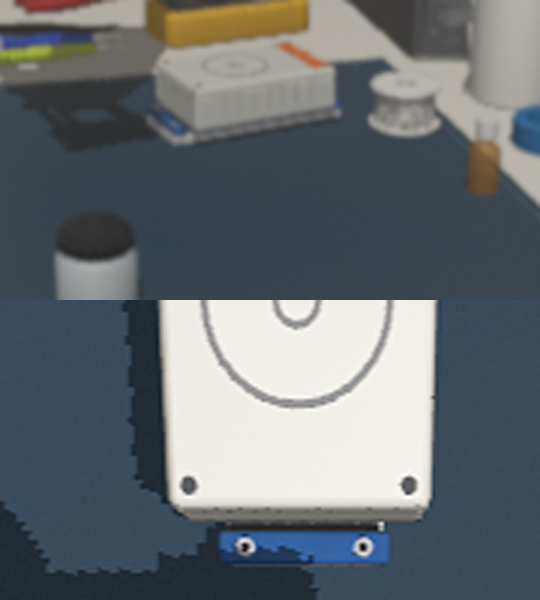

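The side view shows the cover level on the shell with its orange end at the port. The wrist view shows its edge square over the shell, and touchdown came at the expected height.

```bash
python3 -c "
from cell import env; print(env.job_done())"
```

```text
the job is handed in; nothing more can be done
None
```

The power bank is back together in the holder: battery, board, coil, then the cover with its notch over the port block. The rim touched down at the expected seated height, nothing else was disturbed, and I handed it in at about 38 s (no verdict was returned).

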